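# Drive the seized pin out of a hub carrier

## Task

A headed pin is seized in the aluminium hub carrier of a model car, which is clamped in the small vise. Take the drift punch with the long thin straight end from the tool stand and, from the headless side on top, press the pin down and right out until its head stands on the vise floor, pushing slowly and steadily and never with more than 30 N on pin, carrier or vise. Then put the punch back upright in its stand, fully down, and leave everything else as it was.

Things in the scene. Friction and masses are not known exactly. Their poses are not given: they have to be found in the camera images.
- vise: Small grey vise fixed to the table, base 140 x 100 mm, origin at the centre of its underside, z up. Two steel jaws, 92 mm long, run along its x axis, tops at 85 mm; screw and handle on its -y side; floor between the jaws 20 mm above the origin. It clamps an aluminium hub carrier, a block 56 (x) x 34 (y) x 40 (z) mm, underside at 65 mm, flat top at 105 mm, boss at its -x end, ear at +x.
- jaw_middle (a point): Point of the vise midway between its jaws and along them, 105 mm above its origin: the height of the carrier's top. The carrier was clamped by eye, off the middle: the vertical 9 mm through-bore (1 mm chamfer) in its centre opens on the line from here along the vise's +x axis, anywhere from 7 to 20 mm away. Find it by feel or sight. The carrier does not give way.
- pin (a joint): Seized steel pin in the bore, 8 mm thick, 34 mm shank, head 14 x 6 mm under the carrier: leaves only downwards. Value: how far driven down (m), starts 0 to 0.006. At 0 its flat upper end is 6 mm below the carrier top; at 0.034 out of the bore; at about 0.039 the head meets the floor, a hard stop. Stays where left. Yields at about 9 N, plus about 1.5 N for each 10 mm/s of speed.
- punch: Drift punch, standing tip down in the stand; steel, about 0.12 kg, 127 mm long. Origin at the tip, z up towards its butt. Round shank, 16 mm thick with dark bands, from 55 to 127 mm above the tip; below it a straight thin end, 7 mm thick, 55 mm long, flat-ended. In the stand the shank's shoulder rests on the stand's top.
- punch_tip (a point): centre of the punch's flat thin end
- punch_shank (a point): on the punch's axis, middle of its shank, 92 mm from the tip: where to grip
- stand: Pale wooden tool stand fixed to the table, an open-fronted bench of 120 (x) x 56 (y) x 60 (z) mm: a 14 mm top board on two end legs. Origin at the centre of its underside. Two vertical 11 mm through-holes with 1.5 mm chamfers in the board, on its x axis 30 mm either side of the centre, one for each punch; they can be seen below it. When the drift punch is fully down its tip is 5 mm above the table.
- stand_hole_a (a point): centre of the stand's hole at -x, at its top face (60 mm above the table)
- stand_hole_b (a point): centre of the stand's hole at +x, at its top face (60 mm above the table)
- taper: The other punch in the stand, not to be used: shank also 16 mm thick but shorter, 50 mm (it stands 50 mm out of the stand, the drift punch 72 mm), with a 37 mm, 9.6 mm thick, pointed end that does not fit the bore. Its origin is on its axis 55 mm below the shoulder. Which of the two holes holds which punch varies.
- wheel: bystander: model car wheel with black tyre lying flat, 90 mm diameter, 44 mm high
- damper: bystander: metal spring damper lying flat, 90 mm long, 22 mm diameter
- driver: bystander: screwdriver with black handle, 170 mm long, lying on the mat
- tin: bystander: round steel tin, 72 mm diameter, 50 mm high
- spool: bystander: empty green spool, 56 mm diameter, 30 mm high
- motor: bystander: small round electric motor lying down, 36 mm diameter, 64 mm long
Mind the look-alikes: they are no part of the job. What is shaped like the punch but red is not meant. Of the things like the stand, leave any that is pink; of the rest the smaller one is meant.

How it is judged:
By the outcome, as a careful person would: the job done as asked, in the order asked, and still so for the second after the job is handed in, with the robot touching nothing.
It also fails if it takes over 64 s, if anything falls off the work surface, if the arm or the gripper's body presses on something with over 40 N, if the wrist force passes 120 N, or if a joint passes its speed limit or range.

## Robot

A 6-joint arm with a two-finger parallel gripper is mounted at the origin on the work surface. World frame = base frame: x ahead of the robot, y to its left, z up, the work surface at z = 0. Lengths are in m, angles in rad, forces in N, time in s.
With the tool pointing down it reaches from about 0.35 to 0.725 m from the base axis. Payload 6 kg.
Tool frame: the origin (TCP) lies between the finger pads; the fingertips stand 22 mm ahead of it and the grasp point (between the pads) lies 3 mm ahead of it; z points along the fingers, y is the direction in which the jaws open and shut (so a half turn about z gives the same grasp; the last joint's range is limited). The gripper opens to 85 mm and grips with 20 to 120 N. Pads are 22 mm wide; open, the fingers measure 114 mm over their backs; the gripper's body (76 mm by 85 mm) begins 54 mm behind the grasp point. The pads swing forward as they close: fully open they stand 13 mm farther back than shut.
Start: joints at [1.443, 0.04, 0.085, 0, -1.615, -0.334], TCP at [0.267, 0.537, 0.253] pointing down, gripper open.
Joint ranges: [-2.56, 2.56], [-1.29, 2.01], [-1.08, 1.49], [-3.29, 1.98], [-2.81, -0.18], [-2.99, 2.99]. Speed limits (rad/s): [2.57, 2.57, 3.01, 3.14, 3.14, 3.14].

## Interface

Orientations are given as a rotation vector (axis times angle).
In Python, from plant import status, cams, job gives the robot as it stands. The module is installed in compiled form; this text tells all that it offers.
- The arm moves only by the tool jog_arm, never from a script. Its argument "moves" is a list of rows, each a list of 4 numbers: the shift along the world's x, y, z in m, then the turn about the world's z in degrees. A call has 1 to 20 rows; each row shifts and turns the commanded pose from where the row before left it; what a row does not reach is not made up. A row lasts 1/12 s, in which the tool goes at most 41.7 mm and 7.16 degrees, less where a joint would pass 70% of its speed; a pose out of reach is approached as far as the arm can. A call is refused whole if a number of a shift passes 0.0417 or a number of a turn 7.16, either way. A call with a gripper value outside its range is refused whole. "grip" is the closure, from 0 (fully open) to 1 (shut), set as the call begins (left out, the last holds). The fingers move at their own pace and stop on an object; the grip force is fixed at half the most. Time passes only in rows, so rows that do not move let the fingers close. It gives the time, the measured TCP pose, the force and the opening at its end, in the units of the state.
- status.state(): the state, without advancing time (a new reading comes with each control period).
- cams.capture(name): name is "side" or "top"; returns a dict with "image" (480x640x3 uint8, red, green, blue), "z_map" (480x640 float32, m along the optical axis (not along the pixel's ray), 0 where there is no reading), "fx", "fy", "cx", "cy" (pixels), "R" (3x3) and "t" (3): a world point X has camera coordinates R X + t. Camera axes: x right, y down, z forward; pixel columns grow to the right and rows downward; lengths in m; the calibration is good to about 2 mm. A picture is of the moment at which its call begins.
- job.hand_in(): hands the job in, once; it reports no verdict.
The state is a dict: "t": time; "joint_positions": joint angles; "dq": joint speeds; "joint_torque": joint torques, N m; "tcp_pos": TCP position; "ee_rot": TCP orientation; "force": force on the tool from outside, world axes, zero at the start; "moment": the same for the moment, N m; "finger_gap": finger opening in m.
Only numpy, scipy, OpenCV 4.12 (cv2) and the standard library are available. Lean on these libraries where they do the work, as an engineer would, in place of code of your own. Each camera call takes 0.05 s, during which the arm holds its last target.

## Working session

There is one attempt and no reset: what is moved stays moved. The work goes in short steps, Python scripts to look and compute and a tool call to move; the robot and the scene stay as the last step left them, time stands still between calls to the robot, and variables do not carry over. Pictures are saved under pics/ and viewed, and the job is handed in when it is done.

Besides the shell and the picture viewer there is one more tool, called after "Request:" by a JSON object that holds its "api" and its "payload", one argument or row to a line. jog_arm: Moves the arm, as the interface text tells. Its arguments: {"type":"object","properties":{"moves":{"type":"array","items":{"type":"array","items":{"type":"number"}}},"grip":{"type":"number"}},"required":["moves"]}

```bash
mkdir -p pics; python3 - <<'E'
from plant import status,cams
import cv2,numpy as np
print(status.state())
for n in("side","top"):
    c=cams.capture(n); cv2.imwrite(f"pics/{n}0.png",c["image"][:,:,::-1]); np.savez(f"{n}0.npz",**c)
    print(n,c["fx"],c["fy"],c["cx"],c["cy"],c["R"],c["t"],-c["R"].T@c["t"])
E
```

```text
{'t': 0.0, 'joint_positions': array([ 1.44266891e+00,  4.08298574e-02,  8.37740133e-02, -4.53242879e-04,
       -1.61546694e+00, -3.33675957e-01]), 'dq': array([-0.00165023,  0.00173668, -0.00108681, -0.00045457, -0.00149779,
        0.00178378]), 'joint_torque': array([ 4.36065839e-04, -3.68194413e+01,  3.47434008e+01,  6.93285227e+00,
       -5.20783840e-03,  4.95889282e-06]), 'tcp_pos': array([0.26714933, 0.53692366, 0.25225038]), 'ee_rot': array([ 3.05650627e+00, -7.18536359e-01, -4.29051480e-04]), 'force': array([-0.16214801, -0.12868444,  0.96639331]), 'moment': array([-0.01409122, -0.00668535, -0.0122612 ]), 'finger_gap': 0.08571342180176349}
side 480.28473281276393 480.28473281276393 311.76247759076216 242.77259173826687 [[ 0.99693399 -0.07671021 -0.01543274]
 [-0.05660994 -0.57093168 -0.81904355]
 [ 0.05401796  0.817406   -0.57352376]] [-0.53300791  0.12415611  0.95568674] [ 0.48677792 -0.75118656  0.64157253]
top 469.4651032673495 469.4651032673495 319.36658203325186 241.1797206445342 [[-0.00489911 -0.99996265  0.0071202 ]
 [-0.9902807   0.00386172 -0.13902955]
 [ 0.13899686 -0.00773212 -0.99026264]] [0.02509016 0.52378125 0.97892478] [0.38274591 0.03063568 1.04203506]
```

View pics/side0.png

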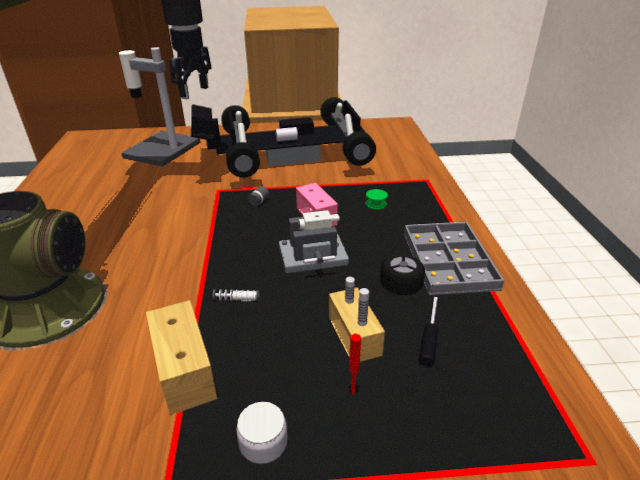

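View pics/top0.png

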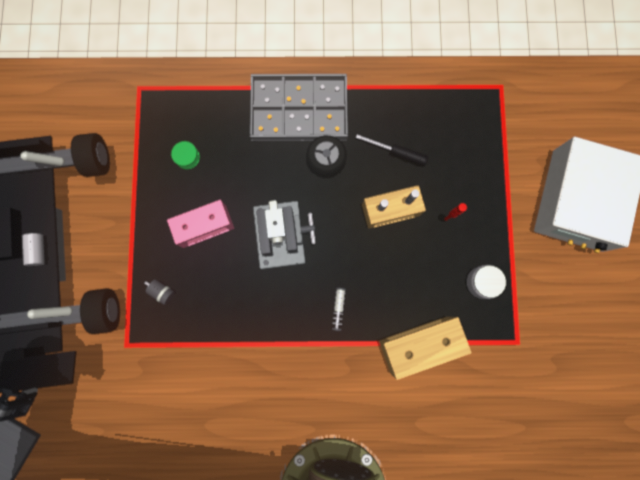

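Candidates for the punch:
- The grey tall one in the small wooden stand, side (363,307).
- The grey short one, side (350,290): the taper.
- The red one, side (355,365): excluded.

Candidates for the stand:
- The small pale one, side (355,322).
- The large pale one, side (180,355): bigger, so excluded.
- The pink one, side (316,200): excluded.

I choose the tall grey punch in the small pale stand. Close crops next.

```bash
python3 - <<'E'
import cv2,numpy as np
s=cv2.imread("pics/side0.png");t=cv2.imread("pics/top0.png")
cv2.imwrite("pics/c1.png",np.hstack([cv2.resize(s[265:375,310:400],(400,489),interpolation=cv2.INTER_CUBIC),cv2.resize(t[170:240,350:407+0],(398,489),interpolation=cv2.INTER_CUBIC)]))
cv2.imwrite("pics/c2.png",np.hstack([cv2.resize(s[195:285,270:360],(400,400),interpolation=cv2.INTER_CUBIC),cv2.resize(t[190:280,240:330],(400,400),interpolation=cv2.INTER_CUBIC)]))
cv2.imwrite("pics/c3.png",cv2.resize(t[170:240,350:490],(800,400),interpolation=cv2.INTER_CUBIC))
E
```

```text
(no output)
```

View pics/c1.png

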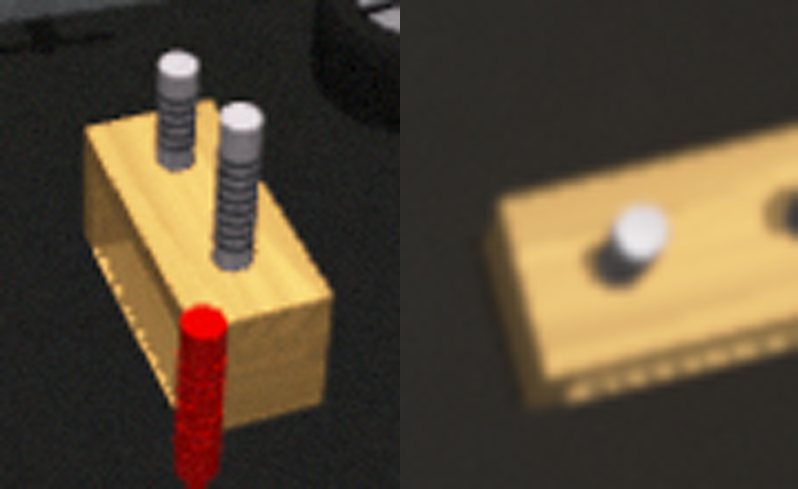

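View pics/c2.png

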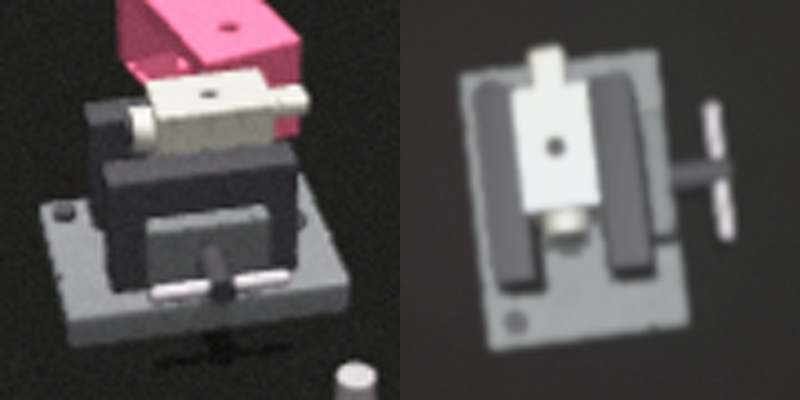

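View pics/c3.png

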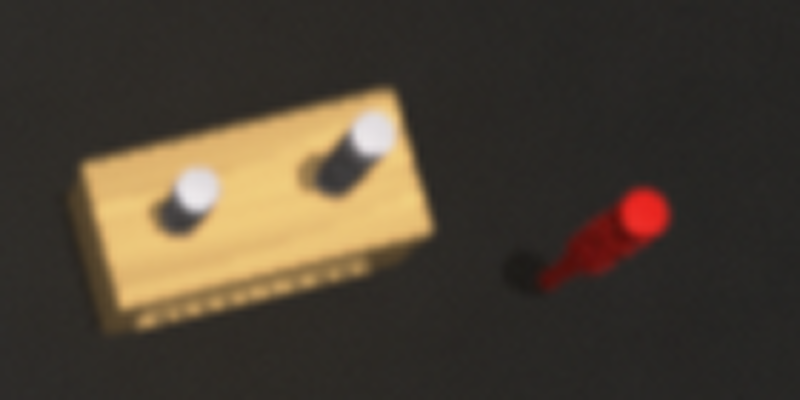

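The crop confirms it: the tall grey drift punch is at the stand end nearest the side camera, with its butt at side (364,291) and top (415,193). The taper is at the other end. The bore is visible at top ≈(275,223) and side ≈(317,216). Next I measure these.

```bash
cat > h.py <<'E'
import numpy as np,cv2
def ray(c,u,v):
    d=np.array([(u-c["cx"])/c["fx"],(v-c["cy"])/c["fy"],1.]);R=c["R"];return -R.T@c["t"],R.T@d
def onz(c,u,v,z):
    o,d=ray(c,u,v);return o+d*(z-o[2])/d[2]
def two(c1,p1,c2,p2):
    o1,d1=ray(c1,*p1);o2,d2=ray(c2,*p2)
    A=np.stack([d1,-d2],1);s=np.linalg.lstsq(A,o2-o1,rcond=None)[0]
    a=o1+s[0]*d1;b=o2+s[1]*d2;return (a+b)/2,np.linalg.norm(a-b)
def blob(m,box):
    x0,y0,x1,y1=box;mm=np.zeros(m.shape,np.uint8);mm[y0:y1,x0:x1]=m[y0:y1,x0:x1]
    n,l,s,ce=cv2.connectedComponentsWithStats(mm)
    k=1+np.argmax(s[1:,4]);return ce[k],s[k],(l==k)
def wcent(w,box):
    x0,y0,x1,y1=box;s=np.clip(w[y0:y1,x0:x1],0,None);Y,X=np.mgrid[y0:y1,x0:x1]
    return np.array([(s*X).sum(),(s*Y).sum()])/s.sum()
E
cat > m1.py <<'E'
from h import *
T=dict(np.load("top0.npz"));S=dict(np.load("side0.npz"))
np.set_printoptions(precision=4,suppress=True)
tg=T["image"].astype(int);sg=S["image"].astype(int)
def white(i,th): return ((i.min(2)>th)&(i.max(2)-i.min(2)<30)).astype(np.uint8)
bt={}
for nm,bt_,bs,z in(("drift",(405,183,425,203),(355,284,375,297),.132),("taper",(375,195,393,212),(343,275,358,284),.110)):
    a=blob(white(tg,150),bt_);b=blob(white(sg,150),bs)
    print(nm,a[0],a[1],b[0],b[1],"tri",*two(T,a[0],S,b[0]),"topz",onz(T,*a[0],z)[:2],"sidez",onz(S,*b[0],z)[:2])
# stand
hsv=cv2.cvtColor(T["image"],cv2.COLOR_RGB2HSV)
m=((hsv[:,:,0]>10)&(hsv[:,:,0]<30)&(hsv[:,:,1]>80)&(hsv[:,:,2]>170)).astype(np.uint8)
_,st,mk=blob(cv2.morphologyEx(m,cv2.MORPH_CLOSE,np.ones((9,9))),(355,175,435,235))
cs,_=cv2.findContours(mk.astype(np.uint8),0,1);r=cv2.minAreaRect(cs[0]);print("stand",st,r)
P=np.array([onz(T,*q,.06)[:2] for q in cv2.boxPoints(r)]);print(P,P.mean(0),[np.linalg.norm(P[i]-P[i-1]) for i in range(4)])
# bore
for nm,c,box,box2 in(("top",T,(270,217,282,230),(255,205,292,240)),("side",S,(312,211,323,220),(300,205,340,230))):
    g=cv2.cvtColor(c["image"],cv2.COLOR_RGB2GRAY).astype(float);x0,y0,x1,y1=box;print(g[y0:y1,x0:x1].astype(int))
    p=wcent((185 if nm=="top" else 165)-g,box);print(nm,p,onz(c,*p,.105))
E
python3 m1.py
```

```text
drift [414.775 193.125] [411 190   8   7  40] [363.8085 290.8511] [360 288   9   7  47] tri [ 0.6074 -0.167   0.1308] 0.0017181517210626777 topz [ 0.6063 -0.1667] sidez [ 0.608  -0.1681]
taper [384.1282 202.8718] [381 200   7   7  39] [349.5946 279.0541] [346 277   8   5  37] tri [ 0.593  -0.1087  0.1089] 0.0022217659051698697 topz [ 0.5916 -0.1085] sidez [ 0.5939 -0.1097]
stand [ 365  187   60   40 1546] ((394.9118347167969, 206.14706420898438), (29.34680938720703, 56.025726318359375), 75.96376037597656)
[[ 0.612  -0.0734]
 [ 0.6416 -0.191 ]
 [ 0.5791 -0.2041]
 [ 0.5502 -0.0874]] [ 0.5957 -0.139 ] [np.float64(0.06342932055684809), np.float64(0.12123056941072946), np.float64(0.0637754643421893), np.float64(0.12019445944486945)]
[[239 239 239 239 238 239 239 239 239 239 238 234]
 [239 239 239 238 238 238 238 239 239 238 239 236]
 [239 239 238 236 233 233 236 238 239 239 238 237]
 [238 238 234 224 211 210 223 235 239 239 239 237]
 [239 237 225 186 153 149 183 226 238 239 239 237]
 [238 234 214 151 114 114 150 211 235 238 239 237]
 [238 233 209 149 115 116 147 202 234 239 238 238]
 [238 235 221 180 149 147 176 218 236 239 239 238]
 [239 238 233 220 203 202 219 233 238 239 238 238]
 [239 239 238 235 234 233 236 238 239 239 239 238]
 [239 239 238 239 239 239 239 239 239 239 239 238]
 [239 239 239 239 239 239 239 239 239 239 239 239]
 [239 239 239 239 239 239 239 239 239 239 239 239]]
top [274.5275 222.5481] [0.5527 0.114  0.105 ]
[[116 101 112 150 158 160 189 197 220 227 229]
 [228 229 231 233 232 233 237 237 241 242 241]
 [242 242 242 242 242 241 241 241 240 240 240]
 [240 241 240 237 238 238 238 240 239 240 240]
 [241 240 234 207 176 170 192 228 239 241 241]
 [241 241 230 163 125 118 169 224 239 241 240]
 [241 241 238 232 229 229 233 239 242 240 241]
 [241 240 240 241 241 239 240 239 241 240 240]
 [241 240 240 240 241 240 241 234 229 221 210]]
side [314.3723 212.578 ] [0.5515 0.1253 0.105 ]
```

```bash
cat > m2.py <<'E'
from h import *
T=dict(np.load("top0.npz"));S=dict(np.load("side0.npz"))
np.set_printoptions(precision=4,suppress=True)
def hole(c,box,th):
    g=cv2.cvtColor(c["image"],cv2.COLOR_RGB2GRAY).astype(float);return wcent(th-g,box)
a=hole(T,(271,218,280,228),232);b=hole(S,(313,214,321,219),232)
print("bore",a,b,"tri",*two(T,a,S,b),onz(T,*a,.105)[:2],onz(S,*b,.105)[:2])
def red(c,box):
    i=c["image"].astype(int);return blob(((i[:,:,0]>90)&(i[:,:,1]<60)).astype(np.uint8),box)
r=red(T,(440,195,475,225));print(r[0],r[1]);r2=red(S,(340,325,370,400));print(r2[0],r2[1])
print("red butt", two(T,(462,207.5),S,(355,337)), "red mid",two(T,r[0],S,r2[0]))
# world points per depth
for nm,c,ps in(("top",T,[(269,215),(281,228),(258,222),(400,205)]),("side",S,[(325,218),(310,218),(340,315)])):
    for u,v in ps:
        z=c["z_map"][v,u];o,d=ray(c,u,v);print(nm,u,v,z,o+d*z)
# vise jaws mask top
g=T["image"][205:262,250:300].astype(int).sum(2)//3
E
python3 m2.py
```

```text
bore [274.532  222.5713] [316.5809 215.6745] tri [0.5541 0.1141 0.1036] 0.0023668141794925537 [0.5527 0.1139] [0.5552 0.1123]
[458.875  209.5441] [451 203  17  15 136]
[354.2658 357.8059] [349 334  12  60 474]
red butt (array([ 0.579 , -0.2615,  0.1257]), np.float64(0.0016574319538687201)) red mid (array([ 0.5806, -0.2669,  0.0877]), np.float64(0.002657264888467778))
top 269 215 0.9496786 [0.5677 0.125  0.1082]
top 281 228 0.9475562 [0.5412 0.1006 0.1069]
top 258 222 0.9691369 [0.5573 0.1497 0.0869]
top 400 205 1.0005984 [ 0.5973 -0.1493  0.0631]
side 325 218 1.0109026 [0.5721 0.1028 0.1041]
side 310 218 1.0134678 [0.5408 0.1074 0.1032]
side 340 315 0.8352855 [ 0.5737 -0.1439  0.0589]
```

Both views agree to about 2 mm and the heights match (butt 131 mm, bore 104 mm). Hole spacing reads 59.8 mm against 60. Targets:
- **Drift:** (0.607,-0.167).
- **Bore:** (0.554,0.114).
- **Jaw direction:** about 14°, across the stand, so turn -49.5°.

Request:
{"api": "jog_arm", "payload": {
  "moves": [
    [0.017, -0.0352, 0, -2.475],
    [0.017, -0.0352, 0, -2.475],
    [0.017, -0.0352, 0, -2.475],
    [0.017, -0.0352, 0, -2.475],
    [0.017, -0.0352, 0, -2.475],
    [0.017, -0.0352, 0, -2.475],
    [0.017, -0.0352, 0, -2.475],
    [0.017, -0.0352, 0, -2.475],
    [0.017, -0.0352, 0, -2.475],
    [0.017, -0.0352, 0, -2.475],
    [0.017, -0.0352, 0, -2.475],
    [0.017, -0.0352, 0, -2.475],
    [0.017, -0.0352, 0, -2.475],
    [0.017, -0.0352, 0, -2.475],
    [0.017, -0.0352, 0, -2.475],
    [0.017, -0.0352, 0, -2.475],
    [0.017, -0.0352, 0, -2.475],
    [0.017, -0.0352, 0, -2.475],
    [0.017, -0.0352, 0, -2.475],
    [0.017, -0.0352, 0, -2.475]
  ],
  "grip": 0.45
}}

```text
t: 1.77
tcp_pos: [0.6077, -0.1688, 0.2526]
ee_rot: [2.474, -1.936, -0.001]
force: [0.9, 1.0, 1.0]
finger_gap: 0.047
```

Request:
{"api": "jog_arm", "payload": {
  "moves": [
    [0, 0, 0, 0],
    [0, 0, 0, 0]
  ]
}}

```text
t: 1.93
tcp_pos: [0.6073, -0.1687, 0.2509]
ee_rot: [2.471, -1.936, -0.005]
force: [0.8, 0.3, -0.0]
finger_gap: 0.047
```

Request:
{"api": "jog_arm", "payload": {
  "moves": [
    [0, 0.0015, -0.03, 0],
    [0, 0, -0.03, 0],
    [0, 0, -0.03, 0],
    [0, 0, -0.025, 0],
    [0, 0, -0.015, 0],
    [0, 0, 0, 0],
    [0, 0, 0, 0]
  ]
}}

```text
t: 2.52
tcp_pos: [0.6069, -0.1646, 0.1233]
ee_rot: [2.477, -1.931, -0.001]
force: [0.9, -0.3, -0.3]
finger_gap: 0.0471
```

```bash
cat > snap.py <<'E'
import sys
from plant import status,cams
import cv2,numpy as np
n=sys.argv[1];su,sv,tu,tv=map(int,sys.argv[2:6]);h=int(sys.argv[6])if len(sys.argv)>6 else 45
out=[]
for nm,u,v in(("side",su,sv),("top",tu,tv)):
    c=cams.capture(nm);np.savez(f"{nm}_{n}.npz",**c);i=c["image"][:,:,::-1];cv2.imwrite(f"pics/{nm}_{n}.png",i)
    out.append(cv2.resize(i[v-h:v+h,u-h:u+h],(400,400),interpolation=cv2.INTER_CUBIC))
cv2.imwrite(f"pics/crop_{n}.png",np.hstack(out))
s=status.state();print(s["t"],s["tcp_pos"],s["force"],s["moment"],s["finger_gap"])
E
python3 snap.py g1 360 300 410 195
```

```text
2.6167 [ 0.60812316 -0.16499613  0.12558383] [-0.48135909 -0.50167759  0.14749261] [-0.01109381  0.0085618  -0.00311479] 0.04697799979327083
```

View pics/crop_g1.png

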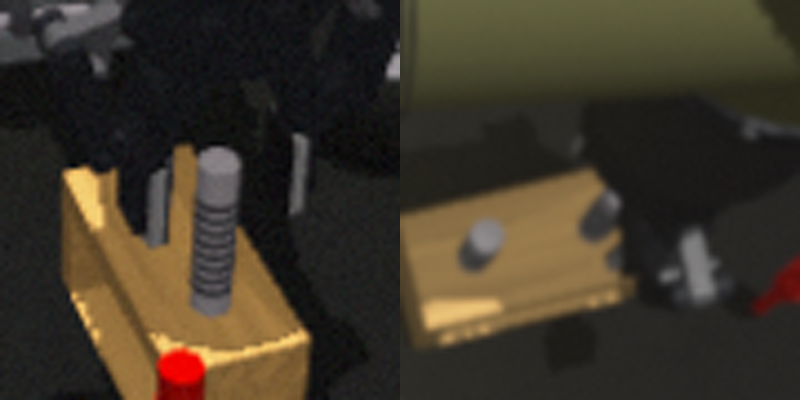

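The side crop shows the pads on either side of the drift punch, bottom corners at side ≈(350,310) and (382,303). Next I check how well they are centred on it.

```bash
python3 - <<'E'
from h import *
S=dict(np.load("side_g1.npz"))
for z in (.1,.106,.11):
    a=onz(S,350.3,309.7,z);b=onz(S,382.5,302.9,z);print(z,a[:2],b[:2],(a+b)[:2]/2,np.linalg.norm(a-b))
print(onz(S,315+217*.225,255+168*.225,.132))
i=S["image"][255:345,315:405,::-1];cv2.imwrite("pics/cc.png",cv2.resize(cv2.convertScaleAbs(i,alpha=2,beta=20),(800,600),interpolation=cv2.INTER_CUBIC))
E
```

```text
0.1 [ 0.5859285 -0.1759697] [ 0.64147473 -0.164666  ] [ 0.61370161 -0.17031785] 0.05668472009676448
0.106 [ 0.58483002 -0.18234244] [ 0.63976087 -0.17116398] [ 0.61229545 -0.17675321] 0.056056718676870905
0.11 [ 0.58409771 -0.18659093] [ 0.63861829 -0.17549596] [ 0.611358   -0.18104344] 0.0556380510636086
[ 0.60727463 -0.17286601  0.132     ]
```

View pics/cc.png

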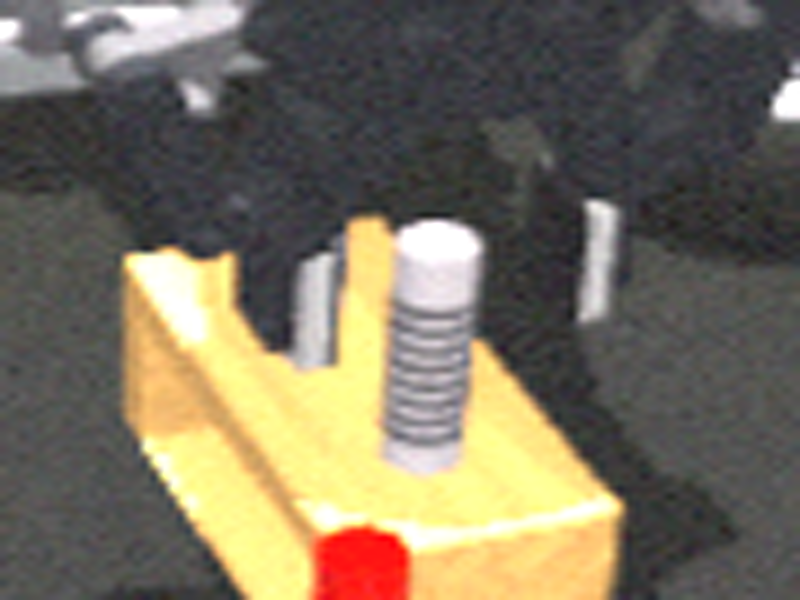

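The pads straddle the punch with the gripper about 1.5 mm to +x. I correct that slightly, lower and close.

Request:
{"api": "jog_arm", "payload": {
  "moves": [
    [-0.001, -0.001, -0.012, 0],
    [0, 0, -0.011, 0],
    [0, 0, 0, 0],
    [0, 0, 0, 0],
    [0, 0, 0, 0]
  ]
}}

```text
t: 3.03
tcp_pos: [0.6063, -0.1665, 0.1003]
ee_rot: [2.476, -1.933, 0.0]
force: [1.0, -0.1, 0.9]
finger_gap: 0.0475
```

Request:
{"api": "jog_arm", "payload": {
  "moves": [
    [0, 0, 0, 0],
    [0, 0, 0, 0],
    [0, 0, 0, 0],
    [0, 0, 0, 0],
    [0, 0, 0, 0],
    [0, 0, 0, 0]
  ],
  "grip": 1.0
}}

```text
t: 3.53
tcp_pos: [0.6065, -0.1664, 0.1009]
ee_rot: [-2.476, 1.933, -0.001]
force: [-0.1, 0.8, 2.4]
finger_gap: 0.0145
```

```bash
python3 snap.py g2 360 300 410 195
```

```text
3.6333 [ 0.60651771 -0.16645973  0.10084723] [-0.54331481  0.8767583   3.72935108] [ 0.08875743  0.21548307 -0.00617189] 0.014852495006878583
```

View pics/crop_g2.png

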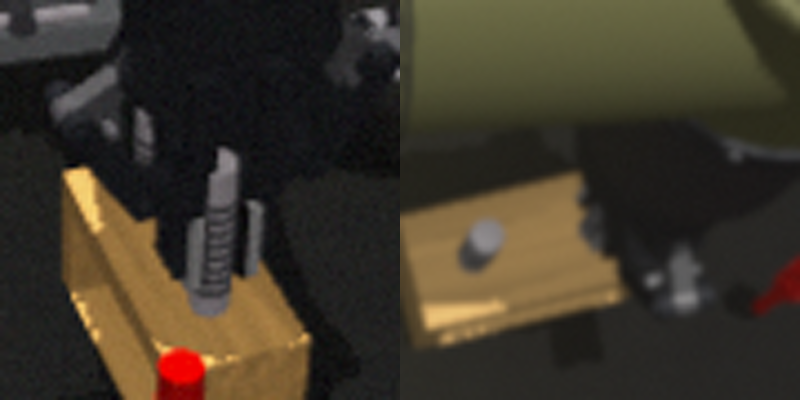

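The punch is gripped: gap 15–16 mm, pads on the shank. I lift straight up.

Request:
{"api": "jog_arm", "payload": {
  "moves": [
    [0, 0, 0.003, 0],
    [0, 0, 0.008, 0],
    [0, 0, 0.012, 0],
    [0, 0, 0.015, 0],
    [0, 0, 0.015, 0],
    [0, 0, 0.015, 0],
    [0, 0, 0.015, 0],
    [0, 0, 0.015, 0],
    [0, 0, 0.015, 0],
    [0, 0, 0.012, 0],
    [0, 0, 0, 0],
    [0, 0, 0, 0]
  ]
}}

```text
t: 4.63
tcp_pos: [0.6066, -0.1663, 0.2261]
ee_rot: [-2.475, 1.933, -0.002]
force: [-0.8, -0.0, -1.8]
finger_gap: 0.0144
```

Request:
{"api": "jog_arm", "payload": {
  "moves": [
    [-0.0032, 0.0167, 0, 0],
    [-0.005, 0.0264, 0, 0],
    [-0.005, 0.0264, 0, 0],
    [-0.005, 0.0264, 0, 0],
    [-0.005, 0.0264, 0, 0],
    [-0.005, 0.0264, 0, 0],
    [-0.005, 0.0264, 0, 0],
    [-0.005, 0.0264, 0, 0],
    [-0.005, 0.0264, 0, 0],
    [-0.005, 0.0264, 0, 0],
    [-0.005, 0.0264, 0, 0],
    [0, 0, 0, 0],
    [0, 0, 0, 0],
    [0, 0, 0, 0],
    [0, 0, 0, 0]
  ]
}}

```text
t: 5.88
tcp_pos: [0.5531, 0.1136, 0.2246]
ee_rot: [2.475, -1.934, -0.001]
force: [-0.7, -0.1, -1.5]
finger_gap: 0.0145
```

```bash
python3 snap.py v1 315 205 275 220
```

```text
5.9833 [0.55319106 0.11350845 0.22498356] [ 0.07824831 -0.33832013 -1.77705864] [-0.07432152  0.00470132  0.0161485 ] 0.01491135137499878
```

View pics/crop_v1.png

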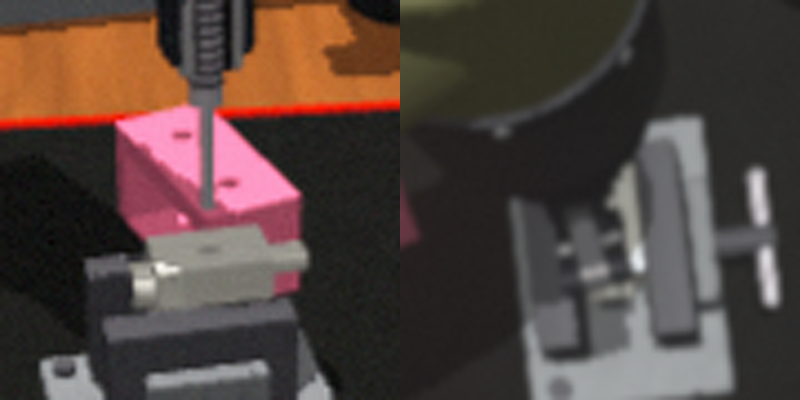

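The side crop shows the tip right above the bore in column, tip crop (207,207) and bore (209,250). The top view is hidden by the arm. I lower to about 7 mm above the carrier and compare again.

Request:
{"api": "jog_arm", "payload": {
  "moves": [
    [0, 0, -0.006, 0],
    [0, 0, -0.006, 0],
    [0, 0, -0.006, 0],
    [0, 0, 0, 0],
    [0, 0, 0, 0]
  ]
}}

```text
t: 6.4
tcp_pos: [0.5528, 0.1141, 0.2064]
ee_rot: [2.475, -1.933, -0.001]
force: [-0.7, -0.0, -0.9]
finger_gap: 0.0144
```

```bash
python3 snap.py v2 315 205 275 220;python3 - <<'E'
from h import *
S=dict(np.load("side_v2.npz"))
i=S["image"][180:225,285:345,::-1];cv2.imwrite("pics/v2c.png",cv2.resize(cv2.convertScaleAbs(i,alpha=1.5),(800,600),interpolation=cv2.INTER_CUBIC))
print(onz(S,316.58,215.67,.105))
for z in(.105,.11,.112,.115): 
  c=S["R"]@np.array([.5552,.1123,z])+S["t"];print(z,c[0]/c[2]*S["fx"]+S["cx"],c[1]/c[2]*S["fy"]+S["cy"])
E
```

```text
6.5 [0.55321643 0.11428322 0.2074626 ] [-0.88118395  0.87616682 -2.22021349] [-0.00298754 -0.02166258 -0.02000928] 0.014930982226649351
[0.55515141 0.1123333  0.105     ]
0.105 316.6041948433988 215.67702316408298
0.11 316.58134714830214 213.66144609386336
0.112 316.5721718592596 212.85202080485226
0.115 316.55836990821217 211.63444082849747
```

View pics/v2c.png

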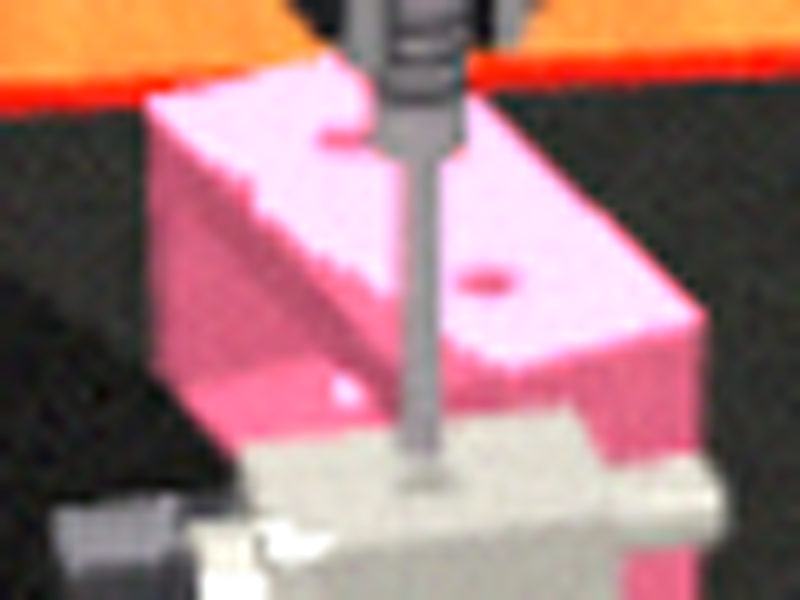

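Tip axis is at column 316.5 against the bore's 316.6. Allowing for its height, the tip row also agrees to within 0.3 px. I enter slowly and watch the force.

Request:
{"api": "jog_arm", "payload": {
  "moves": [
    [0, 0, -0.001, 0],
    [0, 0, -0.001, 0],
    [0, 0, -0.001, 0],
    [0, 0, -0.001, 0],
    [0, 0, -0.001, 0],
    [0, 0, -0.0007, 0],
    [0, 0, -0.0007, 0],
    [0, 0, -0.0006, 0],
    [0, 0, 0, 0]
  ]
}}

```text
t: 7.25
tcp_pos: [0.553, 0.1143, 0.2001]
ee_rot: [2.476, -1.933, -0.0]
force: [0.1, 0.0, -1.1]
finger_gap: 0.0146
```

Request:
{"api": "jog_arm", "payload": {
  "moves": [
    [0, 0, -0.0005, 0],
    [0, 0, -0.0005, 0],
    [0, 0, -0.0005, 0],
    [0, 0, -0.0005, 0],
    [0, 0, 0, 0]
  ]
}}

```text
t: 7.67
tcp_pos: [0.5531, 0.1143, 0.1981]
ee_rot: [2.476, -1.933, -0.0]
force: [0.2, 0.7, -1.6]
finger_gap: 0.0145
```

Request:
{"api": "jog_arm", "payload": {
  "moves": [
    [0, 0, -0.0005, 0],
    [0, 0, -0.0005, 0],
    [0, 0, -0.0005, 0],
    [0, 0, -0.0005, 0],
    [0, 0, 0, 0]
  ]
}}

```text
t: 8.08
tcp_pos: [0.5531, 0.1143, 0.1961]
ee_rot: [2.476, -1.933, -0.0]
force: [-0.7, 0.3, -1.2]
finger_gap: 0.0145
```

Request:
{"api": "jog_arm", "payload": {
  "moves": [
    [0, 0, -0.0005, 0],
    [0, 0, -0.0005, 0],
    [0, 0, -0.0005, 0],
    [0, 0, 0, 0]
  ]
}}

```text
t: 8.42
tcp_pos: [0.5531, 0.1143, 0.1946]
ee_rot: [2.476, -1.933, -0.0]
force: [0.5, -0.2, -1.7]
finger_gap: 0.0143
```

The tip is about 5 mm below the carrier top with no force, so it is in the bore. I go on to the pin.

Request:
{"api": "jog_arm", "payload": {
  "moves": [
    [0, 0, -0.0005, 0],
    [0, 0, -0.0005, 0],
    [0, 0, -0.0005, 0],
    [0, 0, -0.0005, 0],
    [0, 0, 0, 0]
  ]
}}

```text
t: 8.83
tcp_pos: [0.5531, 0.1143, 0.1926]
ee_rot: [2.476, -1.933, -0.0]
force: [-0.1, -0.4, -0.5]
finger_gap: 0.0141
```

Request:
{"api": "jog_arm", "payload": {
  "moves": [
    [0, 0, -0.0005, 0],
    [0, 0, -0.0005, 0],
    [0, 0, -0.0005, 0],
    [0, 0, -0.0005, 0]
  ]
}}

```text
t: 9.17
tcp_pos: [0.5531, 0.1143, 0.1907]
ee_rot: [2.476, -1.933, -0.0]
force: [-0.2, 0.5, -1.8]
finger_gap: 0.0147
```

Request:
{"api": "jog_arm", "payload": {
  "moves": [
    [0, 0, -0.0005, 0],
    [0, 0, -0.0005, 0],
    [0, 0, -0.0005, 0],
    [0, 0, -0.0005, 0]
  ]
}}

```text
t: 9.5
tcp_pos: [0.5532, 0.1143, 0.1896]
ee_rot: [-2.476, 1.933, -0.001]
force: [-1.5, 0.4, 3.7]
finger_gap: 0.015
```

Contact with the pin is at tip z ≈0.095. I press at 6 mm/s and check often.

Request:
{"api": "jog_arm", "payload": {
  "moves": [
    [0, 0, -0.0005, 0],
    [0, 0, -0.0005, 0],
    [0, 0, -0.0005, 0],
    [0, 0, -0.0005, 0]
  ]
}}

```text
t: 9.83
tcp_pos: [0.5534, 0.1142, 0.1889]
ee_rot: [-2.475, 1.932, -0.003]
force: [-3.4, -0.7, 7.9]
finger_gap: 0.0146
```

Request:
{"api": "jog_arm", "payload": {
  "moves": [
    [0, 0, -0.0005, 0],
    [0, 0, -0.0005, 0],
    [0, 0, -0.0005, 0],
    [0, 0, -0.0005, 0]
  ]
}}

```text
t: 10.17
tcp_pos: [0.5534, 0.1142, 0.187]
ee_rot: [-2.475, 1.932, -0.003]
force: [-4.6, 0.6, 8.3]
finger_gap: 0.0149
```

Request:
{"api": "jog_arm", "payload": {
  "moves": [
    [-0.0003, 0, -0.0005, 0],
    [-0.0003, 0, -0.0005, 0],
    [0, 0, -0.0005, 0],
    [0, 0, -0.0005, 0]
  ]
}}

```text
t: 10.5
tcp_pos: [0.5532, 0.1142, 0.1852]
ee_rot: [-2.475, 1.932, -0.004]
force: [-3.5, -0.3, 8.5]
finger_gap: 0.0149
```

Request:
{"api": "jog_arm", "payload": {
  "moves": [
    [0, 0, -0.0005, 0],
    [0, 0, -0.0005, 0],
    [0, 0, -0.0005, 0],
    [0, 0, -0.0005, 0]
  ]
}}

```text
t: 10.83
tcp_pos: [0.5532, 0.1142, 0.1833]
ee_rot: [-2.475, 1.932, -0.004]
force: [-2.7, -0.6, 8.4]
finger_gap: 0.0148
```

Request:
{"api": "jog_arm", "payload": {
  "moves": [
    [-0.0003, 0, -0.0006, 0],
    [-0.0003, 0, -0.0006, 0],
    [0, 0, -0.0006, 0],
    [0, 0, -0.0006, 0],
    [0, 0, -0.0006, 0],
    [0, 0, -0.0006, 0]
  ]
}}

```text
t: 11.33
tcp_pos: [0.5529, 0.1143, 0.1799]
ee_rot: [-2.474, 1.931, -0.005]
force: [-2.0, 0.3, 8.7]
finger_gap: 0.0143
```

Request:
{"api": "jog_arm", "payload": {
  "moves": [
    [0, 0, -0.0006, 0],
    [0, 0, -0.0006, 0],
    [0, 0, -0.0006, 0],
    [0, 0, -0.0006, 0],
    [0, 0, -0.0006, 0],
    [0, 0, -0.0006, 0]
  ]
}}

```text
t: 11.83
tcp_pos: [0.5529, 0.1143, 0.1763]
ee_rot: [-2.474, 1.931, -0.005]
force: [-2.0, -0.7, 8.9]
finger_gap: 0.0146
```

Request:
{"api": "jog_arm", "payload": {
  "moves": [
    [0, 0, -0.0006, 0],
    [0, 0, -0.0006, 0],
    [0, 0, -0.0006, 0],
    [0, 0, -0.0006, 0],
    [0, 0, -0.0006, 0],
    [0, 0, -0.0006, 0],
    [0, 0, -0.0006, 0],
    [0, 0, -0.0006, 0]
  ]
}}

```text
t: 12.5
tcp_pos: [0.5529, 0.1143, 0.1715]
ee_rot: [-2.474, 1.931, -0.005]
force: [-2.3, -1.3, 9.4]
finger_gap: 0.0145
```

Request:
{"api": "jog_arm", "payload": {
  "moves": [
    [0, 0, -0.0006, 0],
    [0, 0, -0.0006, 0],
    [0, 0, -0.0006, 0],
    [0, 0, -0.0006, 0],
    [0, 0, -0.0006, 0],
    [0, 0, -0.0006, 0],
    [0, 0, -0.0006, 0],
    [0, 0, -0.0006, 0]
  ]
}}

```text
t: 13.17
tcp_pos: [0.5529, 0.1143, 0.1666]
ee_rot: [-2.474, 1.931, -0.005]
force: [-1.4, -0.4, 8.3]
finger_gap: 0.0145
```

Request:
{"api": "jog_arm", "payload": {
  "moves": [
    [0, 0, -0.0006, 0],
    [0, 0, -0.0006, 0],
    [0, 0, -0.0006, 0],
    [0, 0, -0.0006, 0],
    [0, 0, -0.0006, 0],
    [0, 0, -0.0006, 0]
  ]
}}

```text
t: 13.67
tcp_pos: [0.553, 0.1143, 0.1631]
ee_rot: [-2.474, 1.931, -0.005]
force: [-1.5, 0.4, 8.6]
finger_gap: 0.0145
```

Request:
{"api": "jog_arm", "payload": {
  "moves": [
    [0, 0, -0.0005, 0],
    [0, 0, -0.0005, 0],
    [0, 0, -0.0005, 0],
    [0, 0, -0.0005, 0],
    [0, 0, -0.0005, 0],
    [0, 0, -0.0005, 0]
  ]
}}

```text
t: 14.17
tcp_pos: [0.553, 0.1143, 0.16]
ee_rot: [-2.474, 1.931, -0.005]
force: [-1.8, -0.6, 8.1]
finger_gap: 0.0147
```

Tip is near 0.065 with about 5 mm to go. I slow down and watch for the floor stop.

Request:
{"api": "jog_arm", "payload": {
  "moves": [
    [0, 0, -0.0004, 0],
    [0, 0, -0.0004, 0],
    [0, 0, -0.0004, 0],
    [0, 0, -0.0004, 0]
  ]
}}

```text
t: 14.5
tcp_pos: [0.553, 0.1143, 0.1584]
ee_rot: [-2.474, 1.931, -0.005]
force: [-1.7, -0.3, 8.7]
finger_gap: 0.0149
```

Request:
{"api": "jog_arm", "payload": {
  "moves": [
    [0, 0, -0.0004, 0],
    [0, 0, -0.0004, 0],
    [0, 0, -0.0004, 0],
    [0, 0, -0.0004, 0]
  ]
}}

```text
t: 14.83
tcp_pos: [0.553, 0.1143, 0.1567]
ee_rot: [-2.474, 1.931, -0.005]
force: [-2.2, -0.2, 8.8]
finger_gap: 0.0147
```

Request:
{"api": "jog_arm", "payload": {
  "moves": [
    [0, 0, -0.0003, 0],
    [0, 0, -0.0003, 0],
    [0, 0, -0.0003, 0]
  ]
}}

```text
t: 15.08
tcp_pos: [0.553, 0.1143, 0.1558]
ee_rot: [-2.474, 1.931, -0.005]
force: [-1.6, -0.5, 9.0]
finger_gap: 0.0143
```

Request:
{"api": "jog_arm", "payload": {
  "moves": [
    [0, 0, -0.0003, 0],
    [0, 0, -0.0003, 0],
    [0, 0, -0.0003, 0]
  ]
}}

```text
t: 15.33
tcp_pos: [0.553, 0.1143, 0.1553]
ee_rot: [-2.474, 1.931, -0.005]
force: [-1.7, -0.3, 10.8]
finger_gap: 0.0146
```

Request:
{"api": "jog_arm", "payload": {
  "moves": [
    [0, 0, -0.0003, 0],
    [0, 0, -0.0003, 0],
    [0, 0, 0, 0]
  ]
}}

```text
t: 15.58
tcp_pos: [0.553, 0.1143, 0.1551]
ee_rot: [-2.474, 1.931, -0.005]
force: [-2.5, -0.8, 11.5]
finger_gap: 0.0146
```

Request:
{"api": "jog_arm", "payload": {
  "moves": [
    [0, 0, -0.0003, 0],
    [0, 0, 0, 0],
    [0, 0, 0, 0]
  ]
}}

```text
t: 15.83
tcp_pos: [0.5531, 0.1142, 0.155]
ee_rot: [-2.474, 1.931, -0.006]
force: [-2.9, -0.3, 11.8]
finger_gap: 0.0146
```

Request:
{"api": "jog_arm", "payload": {
  "moves": [
    [0, 0, -0.0003, 0],
    [0, 0, -0.0003, 0],
    [0, 0, 0, 0],
    [0, 0, 0, 0]
  ]
}}

```text
t: 16.17
tcp_pos: [0.5531, 0.1142, 0.1548]
ee_rot: [-2.474, 1.931, -0.006]
force: [-2.7, 0.1, 13.5]
finger_gap: 0.015
```

```bash
python3 snap.py p1 315 215 275 220
```

```text
16.2667 [0.55314649 0.11423001 0.15481028] [-3.41273878 -0.06910655 13.99583742] [-0.13431983  1.59124469  0.0572321 ] 0.014458556023848993
```

View pics/crop_p1.png

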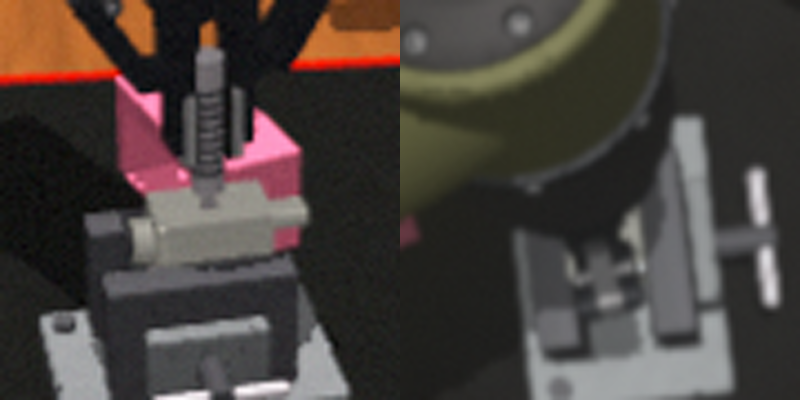

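```bash
python3 - <<'E'
from h import *
S=dict(np.load("side_p1.npz"))
i=S["image"][190:235,285:345,::-1];cv2.imwrite("pics/p1c.png",cv2.resize(cv2.convertScaleAbs(i,alpha=1.5),(800,600),interpolation=cv2.INTER_CUBIC))
E
```

```text
(no output)
```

View pics/p1c.png

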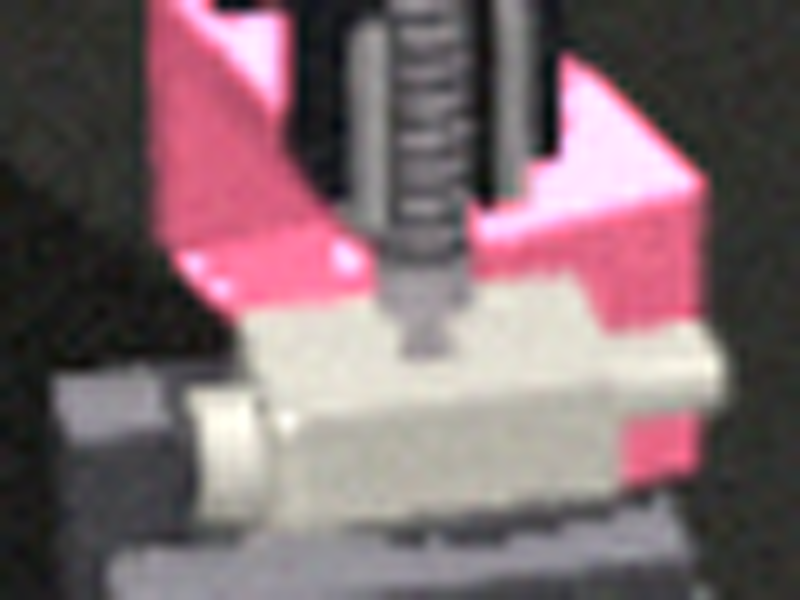

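The punch shoulder reads about 10 mm above the carrier top, crop row ≈318 against 317 predicted. The tip is at 0.060, and the arm holds about 14 N without the pin creeping, which is above its yield. The pin head is on the floor, so I retract.

Request:
{"api": "jog_arm", "payload": {
  "moves": [
    [0, 0, 0.0008, 0],
    [0, 0, 0.0008, 0],
    [0, 0, 0.001, 0],
    [0, 0, 0.001, 0],
    [0, 0, 0.002, 0],
    [0, 0, 0.002, 0],
    [0, 0, 0.003, 0],
    [0, 0, 0.004, 0],
    [0, 0, 0.004, 0],
    [0, 0, 0.004, 0]
  ]
}}

```text
t: 17.1
tcp_pos: [0.5521, 0.1146, 0.1725]
ee_rot: [2.476, -1.933, -0.001]
force: [5.3, 0.9, -3.9]
finger_gap: 0.0147
```

Request:
{"api": "jog_arm", "payload": {
  "moves": [
    [0, 0, 0.005, 0],
    [0, 0, 0.005, 0],
    [0, 0, 0.005, 0],
    [0, 0, 0.005, 0],
    [0, 0, 0.006, 0],
    [0, 0, 0.008, 0],
    [0, 0, 0.01, 0],
    [0, 0, 0.008, 0],
    [0, 0, 0, 0],
    [0, 0, 0, 0]
  ]
}}

```text
t: 17.93
tcp_pos: [0.5519, 0.1144, 0.2263]
ee_rot: [-2.476, 1.933, -0.0]
force: [0.6, -0.1, -2.7]
finger_gap: 0.0145
```

```bash
python3 snap.py r1 315 205 275 220
```

```text
18.0333 [0.55161664 0.11433839 0.22500615] [-0.42967322  0.04774513 -0.91431639] [-0.00513098 -0.02546106  0.00668788] 0.014616392860602814
```

View pics/crop_r1.png

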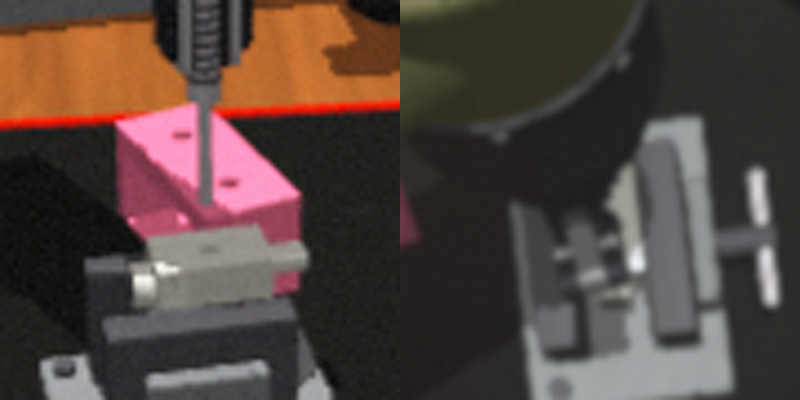

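```bash
python3 - <<'E'
from h import *
o=[]
for n in("v1","r1"):
    S=dict(np.load(f"side_{n}.npz"))
    i=S["image"][165:225,296:336,::-1];o.append(cv2.resize(cv2.convertScaleAbs(i,alpha=1.5),(400,600),interpolation=cv2.INTER_CUBIC))
cv2.imwrite("pics/cmp.png",np.hstack(o))
E
```

```text
(no output)
```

View pics/cmp.png

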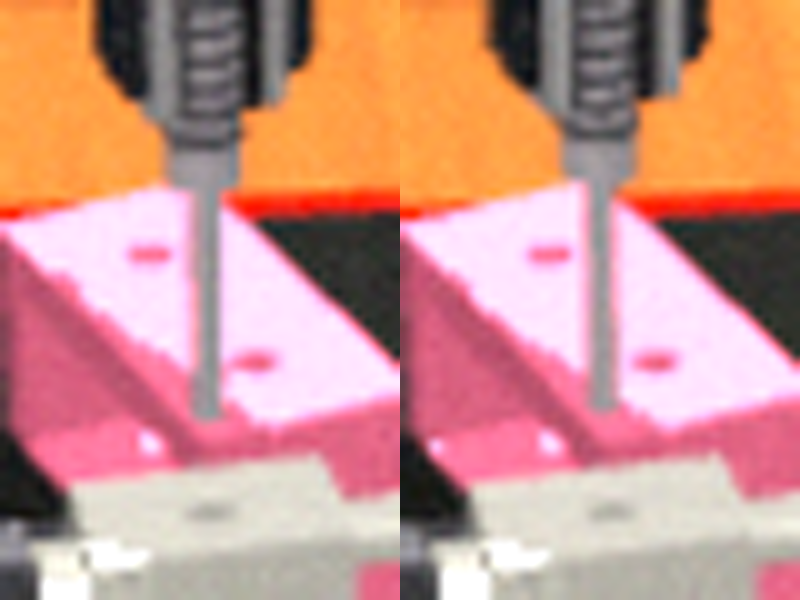

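The comparison (v1 left, r1 right) shows the pads, shoulder and tip all about 0.8 px higher together, so the punch has not slipped in the grip. I return over the stand hole.

Request:
{"api": "jog_arm", "payload": {
  "moves": [
    [0.0045, -0.0168, 0, 0],
    [0.005, -0.0264, 0, 0],
    [0.005, -0.0264, 0, 0],
    [0.005, -0.0264, 0, 0],
    [0.005, -0.0264, 0, 0],
    [0.005, -0.0264, 0, 0],
    [0.005, -0.0264, 0, 0],
    [0.005, -0.0264, 0, 0],
    [0.005, -0.0264, 0, 0],
    [0.005, -0.0264, 0, 0],
    [0.005, -0.0264, 0, 0],
    [0, 0, 0, 0],
    [0, 0, 0, 0],
    [0, 0, 0, 0]
  ]
}}

```text
t: 19.2
tcp_pos: [0.6061, -0.1664, 0.2247]
ee_rot: [2.475, -1.933, -0.002]
force: [-0.8, 0.2, -1.1]
finger_gap: 0.0146
```

Request:
{"api": "jog_arm", "payload": {
  "moves": [
    [0, 0, -0.02, 0],
    [0, 0, -0.02, 0],
    [0, 0, -0.01, 0],
    [0, 0, -0.006, 0],
    [0, 0, 0, 0],
    [0, 0, 0, 0]
  ]
}}

```text
t: 19.7
tcp_pos: [0.6066, -0.1662, 0.1702]
ee_rot: [2.477, -1.932, 0.001]
force: [0.3, -0.6, -0.1]
finger_gap: 0.0146
```

```bash
python3 snap.py s1 360 300 410 195;  python3 - <<'E'
from h import *
S=dict(np.load("side_s1.npz"))
i=S["image"][275:350,315:415,::-1];cv2.imwrite("pics/s1c.png",cv2.resize(cv2.convertScaleAbs(i,alpha=1.5),(800,600),interpolation=cv2.INTER_CUBIC))
E
```

```text
19.8 [ 0.60698042 -0.16642671  0.17107031] [ 1.02249766  0.33861153 -1.1437415 ] [ 0.02090421  0.00707312 -0.00697476] 0.014796722403419536
```

View pics/s1c.png

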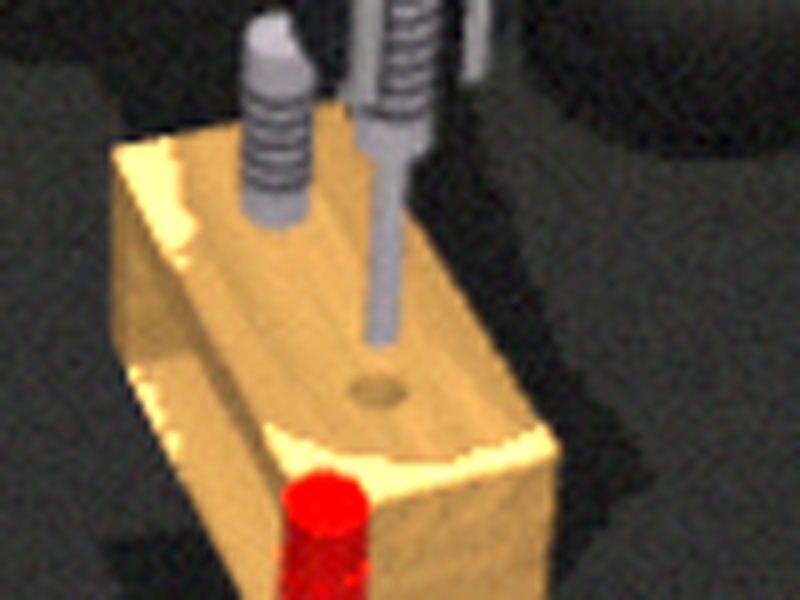

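The projected punch axis falls on the hole, (376,390) against (377,392). I lower it in.

Request:
{"api": "jog_arm", "payload": {
  "moves": [
    [0, 0, -0.004, 0],
    [0, 0, -0.004, 0],
    [0, 0, -0.003, 0],
    [0, 0, -0.003, 0],
    [0, 0, -0.002, 0],
    [0, 0, -0.002, 0],
    [0, 0, -0.002, 0],
    [0, 0, 0, 0]
  ]
}}

```text
t: 20.47
tcp_pos: [0.6062, -0.1664, 0.1489]
ee_rot: [2.476, -1.933, -0.001]
force: [0.4, 0.5, -0.7]
finger_gap: 0.0141
```

Request:
{"api": "jog_arm", "payload": {
  "moves": [
    [0, 0, -0.003, 0],
    [0, 0, -0.004, 0],
    [0, 0, -0.004, 0],
    [0, 0, -0.004, 0],
    [0, 0, -0.004, 0],
    [0, 0, -0.004, 0],
    [0, 0, -0.004, 0],
    [0, 0, -0.004, 0],
    [0, 0, -0.004, 0],
    [0, 0, -0.004, 0],
    [0, 0, -0.002, 0],
    [0, 0, 0, 0]
  ]
}}

```text
t: 21.47
tcp_pos: [0.6061, -0.1664, 0.1077]
ee_rot: [2.476, -1.933, -0.002]
force: [-0.3, -0.9, -0.8]
finger_gap: 0.0149
```

Request:
{"api": "jog_arm", "payload": {
  "moves": [
    [0, 0, -0.0015, 0],
    [0, 0, -0.0015, 0],
    [0, 0, -0.001, 0],
    [0, 0, -0.001, 0],
    [0, 0, -0.001, 0],
    [0, 0, 0, 0]
  ]
}}

```text
t: 21.97
tcp_pos: [0.6063, -0.1664, 0.1022]
ee_rot: [2.476, -1.933, -0.0]
force: [0.1, -0.1, -0.7]
finger_gap: 0.0143
```

Request:
{"api": "jog_arm", "payload": {
  "moves": [
    [0, 0, -0.0005, 0],
    [0, 0, -0.0005, 0],
    [0, 0, -0.0005, 0],
    [0, 0, 0, 0]
  ]
}}

```text
t: 22.3
tcp_pos: [0.6064, -0.1665, 0.1009]
ee_rot: [2.476, -1.933, 0.0]
force: [0.3, 0.4, -1.6]
finger_gap: 0.0147
```

Request:
{"api": "jog_arm", "payload": {
  "moves": [
    [0, 0, -0.0004, 0],
    [0, 0, -0.0004, 0],
    [0, 0, 0, 0]
  ]
}}

```text
t: 22.55
tcp_pos: [0.6065, -0.1665, 0.1009]
ee_rot: [-2.476, 1.933, -0.001]
force: [-1.5, 1.1, 2.9]
finger_gap: 0.0145
```

Request:
{"api": "jog_arm", "payload": {
  "moves": [
    [0, 0, -0.0004, 0],
    [0, 0, -0.0004, 0],
    [0, 0, 0, 0]
  ]
}}

```text
t: 22.8
tcp_pos: [0.6066, -0.1665, 0.1008]
ee_rot: [-2.477, 1.933, -0.002]
force: [-4.4, 0.9, 6.7]
finger_gap: 0.0147
```

It is seated at the same TCP height as at the grasp, 0.1009, which also shows there was no slip during pressing. I ease off, open and lift clear.

Request:
{"api": "jog_arm", "payload": {
  "moves": [
    [0, 0, 0.0008, 0],
    [0, 0, 0, 0],
    [0, 0, 0, 0]
  ]
}}

```text
t: 23.05
tcp_pos: [0.6065, -0.1665, 0.1008]
ee_rot: [-2.476, 1.933, -0.001]
force: [-2.5, 1.9, 4.6]
finger_gap: 0.0145
```

Request:
{"api": "jog_arm", "payload": {
  "moves": [
    [0, 0, 0, 0],
    [0, 0, 0, 0],
    [0, 0, 0, 0],
    [0, 0, 0, 0],
    [0, 0, 0, 0]
  ],
  "grip": 0.45
}}

```text
t: 23.47
tcp_pos: [0.6063, -0.1665, 0.0998]
ee_rot: [2.476, -1.933, -0.001]
force: [-0.1, 0.2, -0.0]
finger_gap: 0.0468
```

Request:
{"api": "jog_arm", "payload": {
  "moves": [
    [0, 0, 0.005, 0],
    [0, 0, 0.01, 0],
    [0, 0, 0.015, 0],
    [0, 0, 0.02, 0],
    [0, 0, 0.03, 0],
    [0, 0, 0.035, 0],
    [0, 0, 0.035, 0],
    [-0.035, 0, 0.015, 0],
    [-0.035, 0, 0, 0],
    [-0.035, 0, 0, 0],
    [-0.035, 0, 0, 0],
    [-0.035, 0, 0, 0],
    [0, 0, 0, 0],
    [0, 0, 0, 0]
  ]
}}

```text
t: 24.63
tcp_pos: [0.4304, -0.1667, 0.2677]
ee_rot: [-2.474, 1.931, -0.007]
force: [-0.1, 0.8, -0.5]
finger_gap: 0.0468
```

```bash
python3 snap.py e1 360 310 400 205 50
```

```text
24.7333 [ 0.43165936 -0.16644858  0.26613446] [ 0.35120421 -0.14977196 -0.46178678] [ 0.03571778 -0.03213303 -0.05708977] 0.04722718092673418
```

View pics/crop_e1.png

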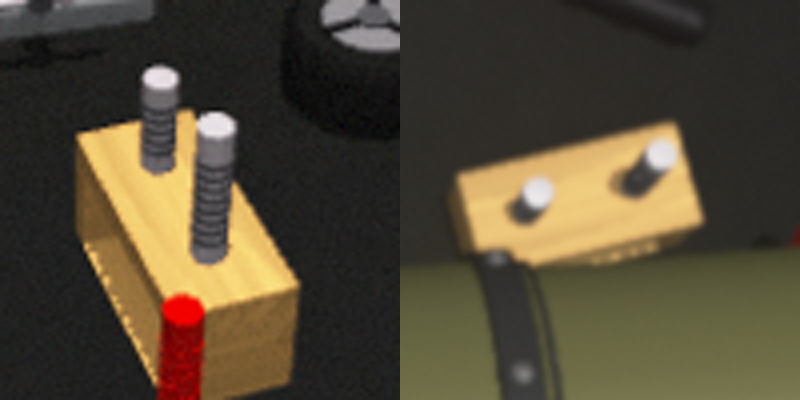

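View pics/side_e1.png

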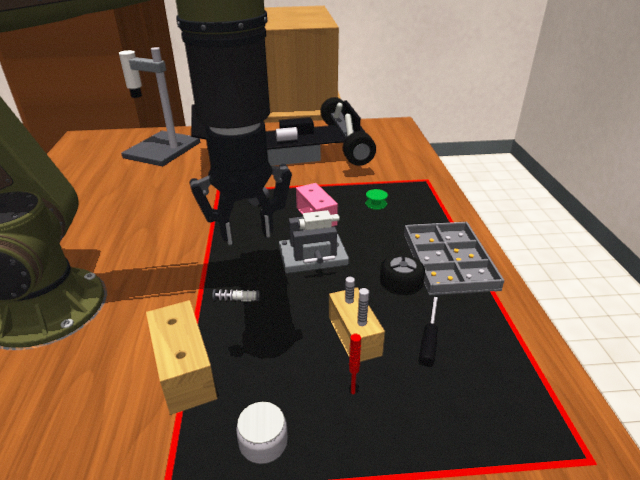

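View pics/top_e1.png

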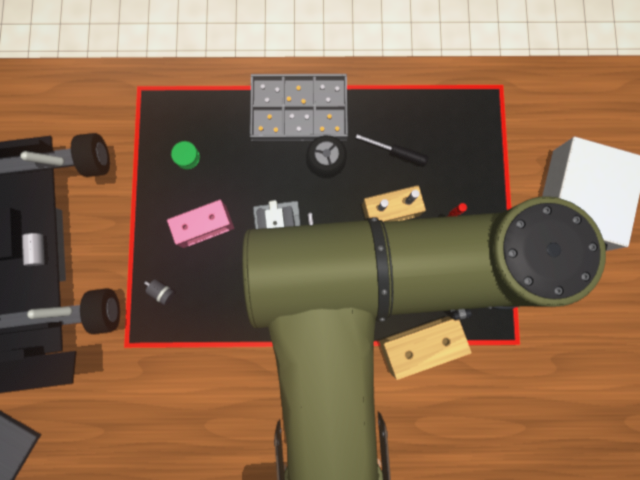

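The drift punch stands upright, butt at side ≈(363,292), as before. The taper, red punch and bystanders are unmoved. Last, a butt height check and hand in.

```bash
python3 - <<'E'
from h import *
T=dict(np.load("top_e1.npz"));S=dict(np.load("side_e1.npz"))
w=lambda i:((i.astype(int).min(2)>150)&(np.ptp(i.astype(int),2)<30)).astype(np.uint8)
a=blob(w(T["image"]),(405,183,425,203))[0];b=blob(w(S["image"]),(355,284,375,297))[0]
print(a,b,two(T,a,S,b))
A=dict(np.load("side0.npz"))["image"].astype(int);d=np.abs(A-S["image"]).max(2)[195:285,270:360];print("vise diff px",(d>60).sum())
from plant import job; print(job.hand_in())
E
```

```text
[414.85365854 193.53658537] [363.55102041 291.        ] (array([ 0.60682165, -0.16718716,  0.13063188]), np.float64(0.0020728905856862404))
vise diff px 2
the job is handed in; nothing more can be done
None
```

The pin is pressed out with its head on the vise floor, the drift punch is back upright in its stand, and the job is handed in after about 25 s of the 64 s. I could not see the pin head itself between the jaws, so its final position rests on force and height readings.

- **Pressing:** I pressed slowly, at about 4–7 mm/s, and the vertical force readings stayed near 8–9 N. There was up to 4.6 N sideways until I shifted 1.2 mm in x. At the end the force rose to about 14 N and the pin stopped, with the tip about 60 mm above the table. That matches about 39 mm of pin travel. The highest reading was about 14 N, under the 30 N limit. Force was read only at the end of each move, so a brief higher peak in between would not show.
- **Punch:** It seated at the same gripper height as when I picked it up, so it did not slip in the grip. Afterwards its butt measured (0.607, -0.167, 0.131), within 1 mm of the start.
- **Everything else:** The vise looks unchanged in the side view (2 pixels differ). The taper, red punch and the other things I could see are where they were.

The two cameras disagreed with each other by about 2 mm, within their calibration. The top view was blocked by the arm at the vise, so I aligned over the bore with the side view and by feel.

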